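Draw down the jig guard with the hook pole

ROBOT

A 6-joint arm with a two-finger parallel gripper is mounted at the origin on the work surface. World frame = base frame: x ahead of the robot, y to its left, z up, the work surface at z = 0. Lengths are in m, angles in degrees, forces in N, time in s.
With the tool pointing down it reaches from about 0.375 to 0.75 m from the base axis. Payload 9 kg.
Tool frame: the origin (TCP) lies where the fingers leave the gripper's body, on its centre line; the fingertips stand 73 mm ahead of it and the grasp point (between the pads) lies 54 mm ahead of it (robot.tip_reach is the distance from the TCP to the fingertips, in m); z points along the fingers, y is the direction in which the jaws open and shut (so a half turn about z gives the same grasp; the last joint's range is limited). The gripper opens to 85 mm and grips with 20 to 120 N. Pads are 22 mm wide; open, the fingers measure 114 mm over their backs; the gripper's body (76 mm by 85 mm) begins 54 mm behind the grasp point. The pads swing forward as they close: fully open they stand 13 mm farther back than shut.
Start: joints at [56.511, 5.964, 5.575, 89.605, 0, 77.527], TCP at [0.215, 0.56, 0.304] pointing down, gripper open.
Joint ranges: [-171.21, 171.21], [-48.23, 106.86], [-62.78, 66.21], [-105.2, 120.99], [-86.42, 89.51], [-180, 180]. Speed limits (degrees/s): [127.2, 127.2, 147.25, 180, 180, 180].

INTERFACE

Orientations are given as [roll, pitch, yaw] about the fixed x, y, z axes, in that order (R = Rz(yaw) Ry(pitch) Rx(roll)).
In Python, from plant import robot gives the robot as it stands. Calls block until the motion is done:
- robot.move_pose(position, orientation): joint-space move of the TCP to a pose.
- robot.line_to(position, vel=0.15, rotation=None, guard=None): straight line of the TCP; rotation=None keeps the orientation; vel is the mean speed in m/s. With guard (N) it stops when the force on the tool has changed by that much, and returns True; else False.
- robot.goto_joints(angles): joint-space move.
- robot.set_gripper(opening): finger opening in m; the grip force is fixed at half the most; returns when the fingers have stopped.
- robot.pause(seconds).
- robot.ik(position, orientation): joint angles nearest the present ones, or None.
- robot.observe(): the state.
- robot.grab_frame(name): name is "side" or "top"; returns the picture (420x560x3 uint8, blue, green, red); there is no depth.
- robot.get_calibration(name): a dict with "vertical_fov" (degrees; the focal length in pixels is half the picture's height over the tangent of half this angle, whatever the lens; pixels are square), "cx", "cy" (the principal point, pixels), "k1" (the pictures are not rectified: a ray, as slopes to the right and down, at radius r is drawn at 1 + k1 r^2 times it, then the intrinsics apply), "rvec" (rotation vector, rad) and "tvec" (3), from world to camera coordinates, as OpenCV has them. Camera axes: x right, y down, z forward; pixel columns grow to the right and rows downward; lengths in m; the calibration is good to about 2 mm. A picture is of the moment at which its call begins. get_calibration takes no time and is no camera call.
A pose or a line that the arm cannot do raises robot.IKError and nothing moves.
- robot.job_done(): hands the job in, once; it reports no verdict.
The state is a dict: "time": time; "q": joint angles; "qvel": joint speeds; "joint_torque": joint torques, N m; "tool_pos": TCP position; "tcp_rot": TCP orientation; "ft_force": force on the tool from outside, world axes, zero at the start; "torque": the same for the moment, N m; "gripper_width": finger opening in m.
Only numpy, scipy, OpenCV 4.12 (cv2) and the standard library are available. Lean on these libraries where they do the work, as an engineer would, in place of code of your own. Each camera call takes 0.05 s, during which the arm holds its last target. There are 200 camera calls.

TASK

Draw the hook pole out of the sleeve, lay it in the empty grey tray, and take it again by its wooden handle. Put its hook through the ring high on the drilling jig's sliding guard, and with the hook in the ring pull the guard smoothly all the way down to its stop; then unhook the pole and lay it gently back in the tray, wholly inside, and let go of it. Only the pole may touch the guard and its frame, and leave the other things on the bench where they are.

Things in the scene. Friction and masses are not known exactly. Their poses are not given: they have to be found in the camera images.
- guard: Fixed aluminium frame round a drilling jig. Origin on the bench midway between its two uprights (30 x 20 mm, 400 mm high, at y = -126 and +126 mm), in the plane of the sliding clear sash; its -x axis points out to the front, roughly at the robot. Base plate and jig from x = -30 to 170 mm, up to 90 mm high.
- hood (a point): Middle of the front edge of the fixed clear hood on top of the guard's frame: 98 mm in front of the sash plane. The hood reaches from here back to the uprights, 272 mm wide, underside 388 mm above the bench, so that a gripper cannot come down over the ring.
- sash (a joint): How far the sash has come down, in m: 0 = fully up, 0.160 = down on its stop. It starts at 0 to 0.04. It is stiff enough to stay wherever it is left; about 3 to 4 N down moves it.
- ring (a point): Centre of the steel ring on the sash: guard frame x = -50, y = 0 mm, height 310 mm less the joint value. The ring stands edge-on to the robot, in the guard's x-z plane; its hole runs along the guard's y axis. Hole 44 mm across, bar 8 mm thick, outer radius 30 mm; a short stem joins it to the sash behind. Axes as the guard's.
- sleeve: Fixed blue sleeve on the bench, to the left or right, opposite the tray. Origin on the bench at the middle of its mouth; +x points out of it. It reaches back to x = -100 mm; inside 42 mm wide, 43 mm high; outside 52 mm wide, 48 mm high; on its roof from x = -30 back a small bin, 100 mm wide, up to 88 mm high. The pole's handle is inside; draw the pole 90 mm straight out along +x before lifting.
- pole: Loose hook pole, 200 mm long, 0.1 to 0.2 kg, lying flat. Origin under its middle, +x to the hook end. Wooden handle 82 x 26 x 30 mm from x = -100 to -18 mm; steel shaft 9 mm thick, axis 15 mm up, on to x = 83 mm. There it turns square to its own +y side into a level prong 9 mm thick, at x = 95 mm, out to y = 49 mm, the last 10 mm bent back to x = 86 mm. A 16 mm collar ends at x = -8 mm.
- pole_handle (a point): Centre of the pole's wooden handle (half-way up), 60 mm behind the pole's origin; axes as the pole.
- pole_shaft (a point): Point on the axis of the pole's bare steel shaft, 45 mm ahead of the pole's origin; axes as the pole. Good place to take the pole while it is in the sleeve.
- pole_hook (a point): Middle of the hook's prong: 95 mm ahead of the pole's origin, 22 mm to its +y side, level with the shaft. With this point at the ring's centre and the pole parallel to the guard's x axis, hook end towards the sash, the prong is through the ring (it goes in sideways, along the guard's +y).
- tray: Fixed shallow grey plastic tray, 260 mm (x) x 170 mm (y), walls 4 mm thick and 14 mm high, floor 4 mm thick. Origin underneath its centre. Empty at the start.
- plate_a: Bystander: loose grey plate with a black block, 150 x 60 x 18 mm. Origin underneath its centre.
- plate_b: Bystander: a second such plate, 150 x 60 x 18 mm. Origin underneath its centre.
- tape: Bystander: roll of tape lying flat, 90 mm across, 40 mm high. Origin underneath its centre.
- carton: Bystander: cardboard box, 60 x 60 x 50 mm, beside the pole, on the pole's +y side. Origin underneath its centre.
- bottle: Bystander: white bottle standing by the guard's +y upright, 52 mm across, 170 mm high. Origin underneath its centre.
- can: Bystander: can standing by the guard's -y upright, 52 mm across, 90 mm high. Origin underneath its centre.
- clip: Bystander: red plastic clip, 70 x 35 x 30 mm. Origin underneath its centre.
Mind the look-alikes: they are no part of the job. There is more than one size of the pole; the one meant has the size given above.

How it is judged (in metres and radians):
On the way, in this order (a step that is already met when the one before it is completed fails the run):
1. the pole, out of the sleeve, lies released in the tray (x of pole_handle in the frame of tray between -0.1 and 0.1 m and y of pole_handle in the frame of tray between -0.078 and 0.078 m and x of pole_hook in the frame of tray between -0.128 and 0.128 m and y of pole_hook in the frame of tray between -0.082 and 0.082 m and z of pole_handle in the frame of tray below 0.027 m and angle between pole_handle's own z axis and vertical below 0.12 rad and contact force between the fingers and pole below 0.1 N and linear speed of pole below 0.03 m/s), for 0.1 s.
2. the pole is held by its handle and its hook is through the ring, the sash still up (distance between pole_hook and ring below 0.028 m and distance between the grasp point and pole_handle below 0.055 m and value of joint sash below 0.06 m), for 0.1 s.
3. the sash is half down with the hook in the ring (distance between pole_hook and ring below 0.028 m and value of joint sash between 0.09 and 0.13 m).
4. the sash is down with the hook still in the ring (distance between pole_hook and ring below 0.028 m and value of joint sash above 0.15 m), for 0.1 s.
At the end, for the whole second after the job is handed in: The sash is within 10 mm of its lower stop and still; the pole lies flat and at rest, released, wholly inside the tray (all of step 1 and value of joint sash above 0.15 m and velocity of joint sash below 0.01 m/s); the robot touches nothing.
It fails at once if the robot itself pushes the guard or its frame (over 1 N); only the pole may touch it (contact force between any of the fingers, the arm and guard above 1 N).
It fails at once if the sash is slammed (over 0.5 m/s) (velocity of joint sash above 0.5 m/s).
It fails at once if the pole is dropped (falls free of the fingers at over 0.7 m/s) (contact force between the fingers and pole below 0.1 N and linear speed of pole above 0.7 m/s).
It fails at once if a bystander is moved by more than 30 mm (distance of any of plate_a, plate_b, tape, carton, bottle, can, clip from where it was at the start of the episode above 0.03 m).
It also fails if it takes over 69 s, if anything falls off the work surface, if the arm or the gripper's body presses on something with over 40 N, if the wrist force passes 120 N, or if a joint passes its speed limit or range.

## Working session

There is one attempt and no reset: what is moved stays moved. The work goes in short steps, each a Python script; the robot and the scene stay as the last script left them, time stands still between calls to the robot, and variables do not carry over. Pictures are saved under pics/ and viewed, about 8 in all and at most 12, crops included, and the job is handed in when it is done.

```bash
mkdir -p pics; ls
python3 - <<'E'
from plant import robot
import cv2
for n in("side","top"):
    cv2.imwrite(f"pics/{n}0.png",cv2.resize(robot.grab_frame(n),(800,600),interpolation=cv2.INTER_CUBIC)); print(n,robot.get_calibration(n))
E
```

```text
pics
side {'vertical_fov': 56.99061296444629, 'cx': 280.0081272289199, 'cy': 205.92778567923327, 'k1': -0.000370108857393732, 'rvec': array([ 2.3137749 , -0.07015382,  0.04420794]), 'tvec': array([-0.53020865,  0.23849321,  1.12617403])}
top {'vertical_fov': 54.74341853248607, 'cx': 279.03316655258084, 'cy': 208.38883395034932, 'k1': -0.0306816834741131, 'rvec': array([ 2.1577602 , -2.2097087 ,  0.10540818]), 'tvec': array([0.05999842, 0.54323576, 1.32661366])}
```

View pics/side0.png

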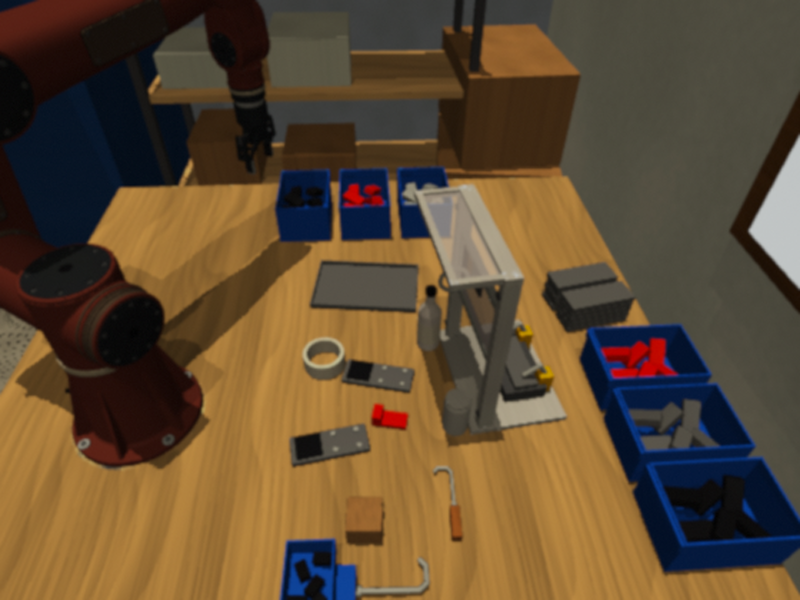

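View pics/top0.png

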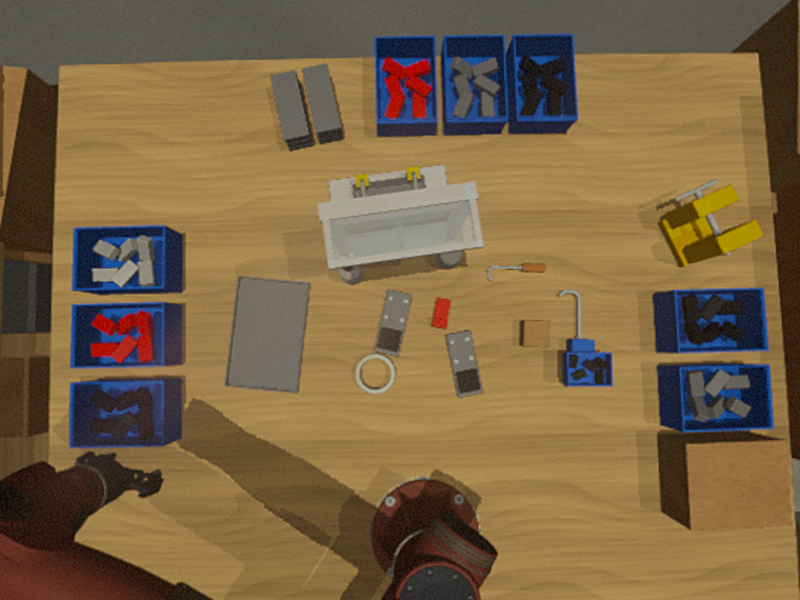

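In the top view, there are two poles. One is the grey hook pole in the blue sleeve, with its shaft at (578,315) and hook tip near (562,294). The other is a small orange-handled hook at (515,270), a look-alike. By the description I take the one in the sleeve. The tray is at (268,335) and the guard at (400,220). Next come close crops.

```bash
cat > h.py <<'E'
import numpy as np, cv2
from plant import robot
def cam(n):
    c=robot.get_calibration(n); f=210/np.tan(np.radians(c["vertical_fov"]/2))
    return c,f,cv2.Rodrigues(c["rvec"])[0],np.array(c["tvec"])
def ray(n,u,v):
    c,f,R,t=cam(n); d=np.array([(u-c["cx"])/f,(v-c["cy"])/f]); s=d.copy()
    for _ in range(20): s=d/(1+c["k1"]*(s@s))
    return -R.T@t, R.T@np.array([*s,1])
def pix(n,u,v,z):
    o,d=ray(n,u,v); return o+d*(z-o[2])/d[2]
def proj(n,p):
    c,f,R,t=cam(n); q=R@np.array(p)+t; s=q[:2]/q[2]; s=s*(1+c["k1"]*(s@s))
    return s*f+[c["cx"],c["cy"]]
def crop(im,x,y,w,h,s):
    o=cv2.resize(im[y:y+h,x:x+w],None,fx=s,fy=s,interpolation=cv2.INTER_CUBIC)
    for k in range(0,w,10): cv2.line(o,(k*s,0),(k*s,8 if k%50 else 16),(0,255,255),1); cv2.putText(o,str(x+k),(k*s,24),0,.35,(0,255,255),1) if k%20==0 else 0
    for k in range(0,h,10): cv2.line(o,(0,k*s),(8,k*s),(0,255,255),1); cv2.putText(o,str(y+k),(9,k*s+4),0,.35,(0,255,255),1) if k%20==0 and k else 0
    return o
E
python3 - <<'E'
from h import *
t=robot.grab_frame("top"); s=robot.grab_frame("side")
cv2.imwrite("pics/a.png",np.hstack([crop(t,360,195,80,100,5),crop(t,150,185,80,100,5)]))
cv2.imwrite("pics/b.png",np.hstack([crop(t,215,110,130,90,3),crop(s,290,120,100,90,4)]) if 0 else np.vstack([cv2.copyMakeBorder(crop(t,215,110,130,90,3),0,0,0,10,0),crop(s,290,125,100,80,4)]))
E
```

```text
(no output)
```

View pics/a.png

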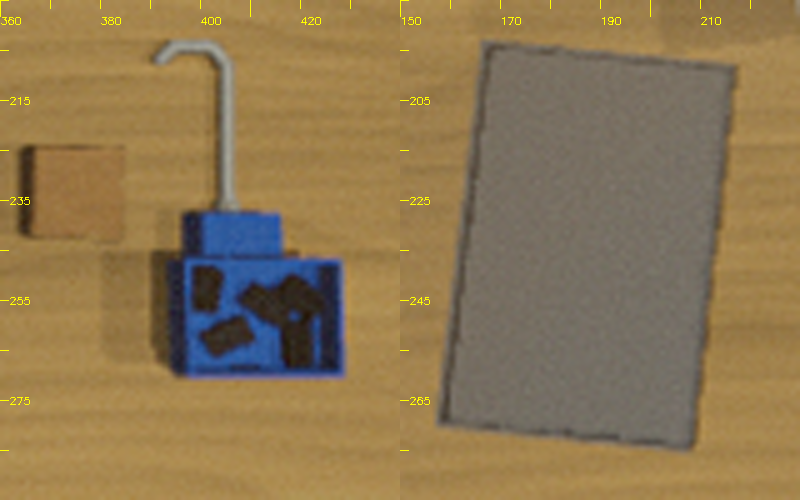

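View pics/b.png

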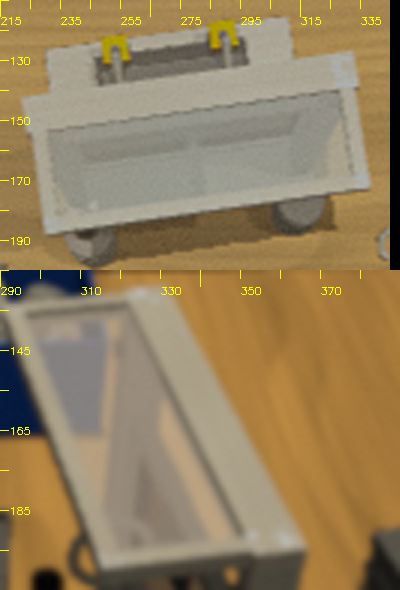

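Run:
```python
from h import *
np.set_printoptions(precision=4,suppress=True)
P=lambda u,v,z:pix("top",u,v,z)
print("shaft",P(405.8,236,.015),P(405.6,212,.015),"prong",P(402,204.4,.015),P(396,204.4,.015),"tip",P(391.4,207,.015))
print("sleeve front edge", P(396.6,237.6,.048),P(416.2,237.6,.048))
c=[P(*q,.014) for q in((166.8,193.4),(217.4,198.2),(208.4,274.8),(157.6,270.2))]
print("tray",*c,np.mean(c,0),[np.linalg.norm(c[i]-c[(i+1)%4]) for i in range(4)])
a,b=c[0]-c[3],c[1]-c[2];print("yaws",[np.degrees(np.arctan2(d[1],d[0])) for d in(a,b)], [np.degrees(np.arctan2(d[1],d[0]))+90 for d in (c[1]-c[0],c[2]-c[3])])
for z in(.388,.395,.40): l,r=P(230.3,188,z),P(338.3,172.7,z);d=l-r;print("hood",z,l,r,np.linalg.norm(d),np.degrees(np.arctan2(d[1],d[0]))-90,(l+r)/2)
for z in(.395,.405): l,r=P(222.3,142.7,z),P(332.7,127.3,z);d=l-r;print("back",z,l,r,np.linalg.norm(d),np.degrees(np.arctan2(d[1],d[0]))-90,(l+r)/2)
# triangulate hood corner right/left
def tri(a,b):
    o1,d1=ray("top",*a);o2,d2=ray("side",*b);A=np.stack([d1,-d2],1);s=np.linalg.lstsq(A,o2-o1,rcond=None)[0];p,q=o1+s[0]*d1,o2+s[1]*d2;return (p+q)/2,np.linalg.norm(p-q)
print(tri((338.3,172.7),(315,196)),tri((230.3,188),(291,133.8)))
```

```text
shaft [ 0.4425 -0.3751  0.015 ] [ 0.523  -0.3785  0.015 ] prong [ 0.549  -0.3676  0.015 ] [ 0.5494 -0.3472  0.015 ] tip [ 0.541  -0.3311  0.015 ]
sleeve front edge [ 0.4378 -0.3339  0.048 ] [ 0.4361 -0.3985  0.048 ]
tray [0.6045 0.4223 0.014 ] [0.5843 0.2527 0.014 ] [0.3307 0.2854 0.014 ] [0.3496 0.4533 0.014 ] [0.4673 0.3534 0.014 ] [np.float64(0.1708697964940763), np.float64(0.25573937962872656), np.float64(0.16890354319644424), np.float64(0.25678261678280395)]
yaws [np.float64(-6.920374589469911), np.float64(-7.362210100935757)] [np.float64(-6.78118813710357), np.float64(-6.423093403427501)]
hood 0.388 [0.5661 0.169  0.388 ] [ 0.5978 -0.0953  0.388 ] 0.26625428372022236 6.84705248652979 [0.582  0.0369 0.388 ]
hood 0.395 [0.5651 0.1683 0.395 ] [ 0.5966 -0.0942  0.395 ] 0.26435064589611973 6.847052486529748 [0.5809 0.0371 0.395 ]
hood 0.4 [0.5644 0.1678 0.4   ] [ 0.5958 -0.0934  0.4   ] 0.26299090459318925 6.847052486529776 [0.5801 0.0372 0.4   ]
back 0.395 [0.677  0.1863 0.395 ] [ 0.7097 -0.0847  0.395 ] 0.2729372558612005 6.882469979194397 [0.6933 0.0508 0.395 ]
back 0.405 [0.6744 0.1851 0.405 ] [ 0.7068 -0.0831  0.405 ] 0.2701294393064507 6.882469979194411 [0.6906 0.051  0.405 ]
(array([ 0.5949, -0.0922,  0.4074]), np.float64(0.0007319321789292672)) (array([0.566 , 0.168 , 0.3974]), np.float64(0.0023869768328910104))
```

Run:
```python
from h import *
np.set_printoptions(precision=3,suppress=True)
for s in(0,.02,.04):
    r=np.array([.628,.0427,.31-s]); print(s,proj("side",r),[proj("side",r+.026*np.array([np.cos(a)*.993,np.cos(a)*.119,np.sin(a)])) for a in(0,1.57,3.14,4.71)], proj("top",r))
print("carton",pix("top",385,242,.05),pix("top",364,224,.05))
print(robot.observe()["tcp_rot"],robot.tip_reach)
for y in(0,180,-180):
  for n,p,w in(("shaft",(.499,-.3774,.076),-2.2),("out",(.59,-.381,.076),-2.2),("mid-",(.4,-.2,.25),-4),("mid+",(.4,.2,.25),-6),("tray",(.512,.33,.08),-7),("hdl",(.42,.36,.08),-7),("hook",(.492,.005,.344),6.85),("hook dn",(.492,.005,.17),6.85)):
    q=robot.ik(list(p),[180,0,w+y]); print(y,n,None if q is None else np.array(q))
im=robot.grab_frame("side"); cv2.imwrite("pics/c.png",crop(im,290,170,60,50,12))
```

```text
0 [318.106 189.536] [array([327.999, 188.403]), array([318.911, 181.558]), array([308.14 , 190.664]), array([317.314, 197.234])] [281.108 167.629]
0.02 [317.512 195.479] [array([327.273, 194.34 ]), array([318.295, 187.719]), array([307.68 , 196.615]), array([316.741, 202.972])] [280.988 169.003]
0.04 [316.934 201.264] [array([326.567, 200.119]), array([317.696, 193.712]), array([307.232, 202.405]), array([316.183, 208.558])] [280.874 170.327]
carton [ 0.424 -0.295  0.05 ] [ 0.485 -0.228  0.05 ]
[-179.956   -0.007  158.984] 0.0726
0 shaft [-49.056  15.235  -8.088  66.678   0.    133.144]
0 out [-43.487  28.002   7.677  69.675   0.    138.713]
0 mid- [-43.411 -21.631 -25.345  86.285   0.    140.589]
0 mid+ [   9.719  -21.631  -25.345   86.285    0.    -164.281]
0 tray [  20.519   12.287  -11.049   66.664    0.    -152.481]
0 hdl [  27.052    2.864  -21.273   65.863    0.    -145.948]
0 hook [-14.69  -12.117  -7.726  94.391   0.    158.46 ]
0 hook dn [-14.69  -12.14  -25.871  76.27    0.    158.46 ]
180 shaft [-49.056  15.235  -8.088  66.678   0.    -46.856]
180 out [-43.487  28.002   7
[... 167 characters left out ...]
12.287 -11.049  66.664   0.     27.519]
180 hdl [ 27.052   2.864 -21.273  65.863   0.     34.052]
180 hook [-14.69  -12.117  -7.726  94.391   0.    -21.54 ]
180 hook dn [-14.69  -12.14  -25.871  76.27    0.    -21.54 ]
-180 shaft [-49.056  15.235  -8.088  66.678   0.    -46.856]
-180 out [-43.487  28.002   7.677  69.675   0.    -41.287]
-180 mid- [-43.411 -21.631 -25.345  86.285   0.    -39.411]
-180 mid+ [  9.719 -21.631 -25.345  86.285   0.     15.719]
-180 tray [ 20.519  12.287 -11.049  66.664   0.     27.519]
-180 hdl [ 27.052   2.864 -21.273  65.863   0.     34.052]
-180 hook [-14.69  -12.117  -7.726  94.391   0.    -21.54 ]
-180 hook dn [-14.69  -12.14  -25.871  76.27    0.    -21.54 ]
```

View pics/c.png

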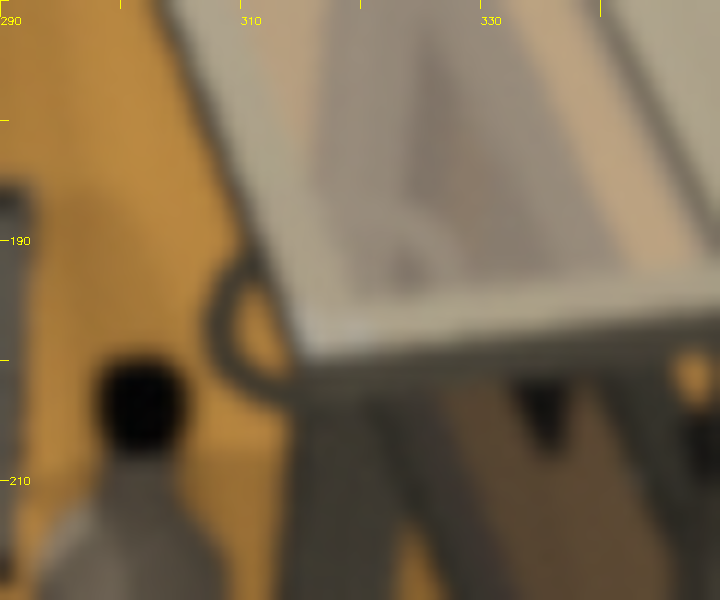

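The ring's left bar is at (308.5,197), so the sash is down about 0.02 m. That puts the ring at about (0.630, 0.043, 0.288). Next I grasp the shaft and draw the pole out.

Run:
```python
from h import *
robot.set_gripper(.045)
robot.move_pose([.4,.2,.28],[180,0,174]); robot.move_pose([.4,-.2,.28],[180,0,176])
W=177.7
robot.move_pose([.499,-.3774,.16],[180,0,W]); robot.line_to([.499,-.3774,.077],vel=.1)
robot.set_gripper(0); o=robot.observe(); print(o["gripper_width"],o["tool_pos"],o["ft_force"],o["time"])
t=robot.grab_frame("top"); s=robot.grab_frame("side")
d=np.array([np.cos(np.radians(-2.3)),np.sin(np.radians(-2.3)),0])
p=np.array([.499,-.3774,.077])+.095*d
print(robot.line_to(list(p),vel=.06)); o=robot.observe(); print(o["gripper_width"],o["ft_force"])
p[2]=.15; robot.line_to(list(p),vel=.1); o=robot.observe(); print(o["gripper_width"],o["ft_force"],o["time"])
t=robot.grab_frame("top"); s2=robot.grab_frame("side")
cv2.imwrite("pics/d.png",np.vstack([crop(t,330,140,130,110,5),]))
cv2.imwrite("pics/d2.png",crop(s2,230,280,150,140,4))
```

```text
0.006351498846798506 [ 0.49924548 -0.37753847  0.07738473] [0.62715017 0.20488262 2.49673934] 6.05
False
0.0063320359531667154 [0.48558948 0.44184371 1.2716697 ]
0.006034328915026651 [ 0.14312377 -0.37409007 -2.49714786] 8.7667
```

View pics/d2.png

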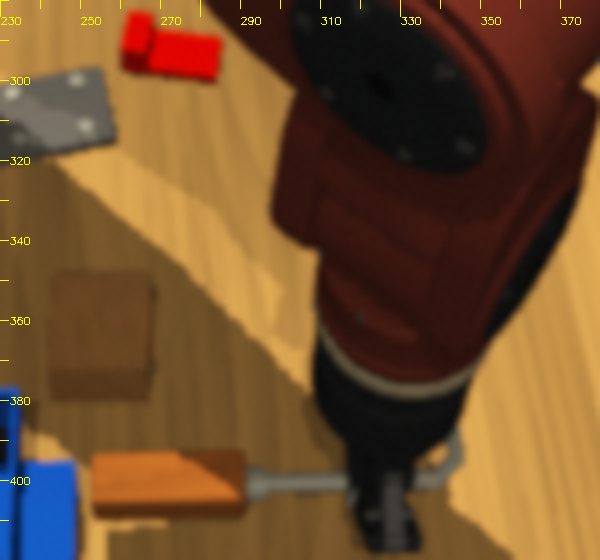

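The pole is level in the fingers, drawn clear of the sleeve, and the carton is undisturbed. Next I lay it in the tray.

Run:
```python
from h import *
p=robot.observe()["tool_pos"]; robot.line_to([p[0],p[1],.26],vel=.2)
robot.move_pose([.4,-.2,.28],[180,0,177]); robot.move_pose([.4,.2,.28],[180,0,173.5])
a=np.radians(-6.9); R=np.array([[np.cos(a),-np.sin(a)],[np.sin(a),np.cos(a)]])
g=np.array([.4673,.3534])+R@[.045,-.015]; print(g)
robot.move_pose([*g,.16],[180,0,173.1]); robot.pause(.2)
print(robot.line_to([*g,.0825],vel=.06,guard=6)); o=robot.observe(); print(o["tool_pos"],o["ft_force"])
robot.set_gripper(.04); robot.pause(.3)
robot.line_to([*g,.16],vel=.15); 
robot.line_to([.34,.28,.2],vel=.2); print(robot.observe()["time"])
t=robot.grab_frame("top"); cv2.imwrite("pics/e.png",crop(t,150,185,80,100,6))
```

```text
[0.51017203 0.33310248]
False
[0.51041946 0.33321125 0.08300078] [-0.20420501 -0.29812715 -1.03573752]
17.05
```

View pics/e.png

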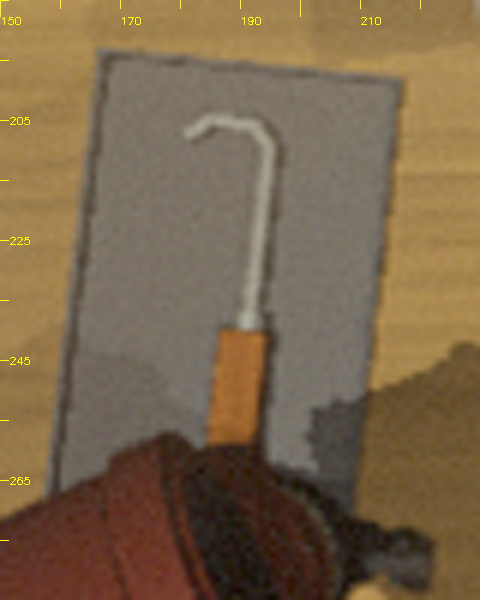

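Run:
```python
from h import *
P=lambda u,v,z:pix("top",150+u/6,185+v/6,z)
a,b=P(268,160,.019),P(247,318,.019); d=(a-b)[:2]; print("yaw",np.degrees(np.arctan2(d[1],d[0])),a,b)
print("prong top",P(237,122,.019),"prong2",P(215,120,.019)); print("handle front",P(242,330,.034),"rear vis",P(233,440,.034))
```

```text
yaw -7.979226681142789 [0.54042131 0.32817216 0.019     ] [0.45319715 0.34039847 0.019     ]
prong top [0.56200639 0.34526412 0.019     ] prong2 [0.56340857 0.3574916  0.019     ]
handle front [0.44647625 0.34010374 0.034     ] rear vis [0.38691323 0.34542568 0.034     ]
```

```bash
cat >> h.py <<'E'
G=np.radians(6.85); RG=np.array([[np.cos(G),-np.sin(G)],[np.sin(G),np.cos(G)]])
RING=np.array([.630,.043,.288])
def tcp_for(dx,dy,dz,off=(.140,.022,-.060)):
    "TCP for the hook point at ring + guard-frame offset"
    p=RING[:2]+RG@(np.array([dx,dy])-off[:2]); return [*p,RING[2]+dz-off[2]]
E
python3 - <<'E'
from h import *
g=[.4208,.3441]
robot.set_gripper(.055)
robot.move_pose([*g,.15],[180,0,172.9]); robot.line_to([*g,.0795],vel=.08)
robot.set_gripper(0); print(robot.observe()["gripper_width"])
robot.line_to([*g,.25],vel=.12); o=robot.observe(); print(o["gripper_width"],o["ft_force"])
robot.move_pose([.36,.15,.32],[180,0,180]); print(tcp_for(-.1,-.075,0))
robot.move_pose(tcp_for(-.1,-.075,0),[180,0,-173.15])
robot.line_to(tcp_for(.003,-.075,0),vel=.08); o=robot.observe(); print(o["tool_pos"],o["time"])
t=robot.grab_frame("top"); s=robot.grab_frame("side")
cv2.imwrite("pics/f.png",np.hstack([crop(s,280,150,80,110,5),crop(t,240,120,80,110,5)]))
h=np.array(o["tool_pos"])
pole=lambda x,y:[*(h[:2]+RG@[x+.045,y]),h[2]-.060]
for n,x,y in(("bend",.095,0),("tip",.086,.049),("hook",.095,.022),("shaft",.03,0)): print(n,proj("side",pole(x,y)),proj("top",pole(x,y)))
print("ring",proj("side",RING))
E
```

```text
0.024857795014325404
0.025360630211372224 [ 0.42735732 -0.25803462 -2.47048009]
[np.float64(0.4032824008143706), np.float64(-0.08193250265445066), np.float64(0.348)]
[ 0.50531602 -0.06967581  0.34813748] 24.1667
bend [329.63950384 222.02004778] [316.24785735 162.39303766]
tip [320.70194723 208.72468418] [298.80569649 168.17565278]
hook [327.1483638  215.73144327] [308.2015558 163.5230763]
shaft [303.21211911 225.38941794] [319.90703759 186.02076539]
ring [318.20813279 195.96097017]
```

View pics/f.png

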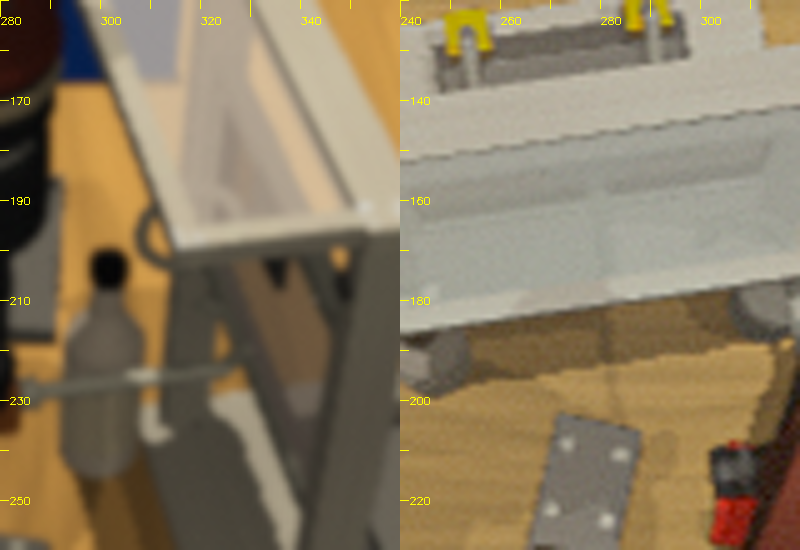

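The side crop shows the pole level, with its bend at (328,222); I predicted (329.6,222). The ring's left bar is still at (308.5,197). I slide the prong in sideways.

Run:
```python
from h import *
print(robot.line_to(tcp_for(.003,0,0),vel=.05,guard=3)); o=robot.observe(); print(o["tool_pos"],o["ft_force"],o["time"],o["gripper_width"])
s=robot.grab_frame("side"); cv2.imwrite("pics/g.png",crop(s,280,160,70,60,10))
h=np.array(o["tool_pos"])
pole=lambda x,y:[*(h[:2]+RG@[x+.045,y]),h[2]-.060]
for n,x,y in(("bend",.095,0),("tip",.086,.049),("hook",.095,.022),("shaft",.03,0)): print(n,proj("side",pole(x,y)))
```

```text
False
[0.49664007 0.00459873 0.34797515] [ 0.37424581 -0.92840381 -2.74660722] 25.9167 0.024825191266281476
bend [321.58900998 201.51162356]
tip [313.39850267 189.61432404]
hook [319.36139214 195.89128494]
shaft [296.55757901 204.49925419]
```

View pics/g.png

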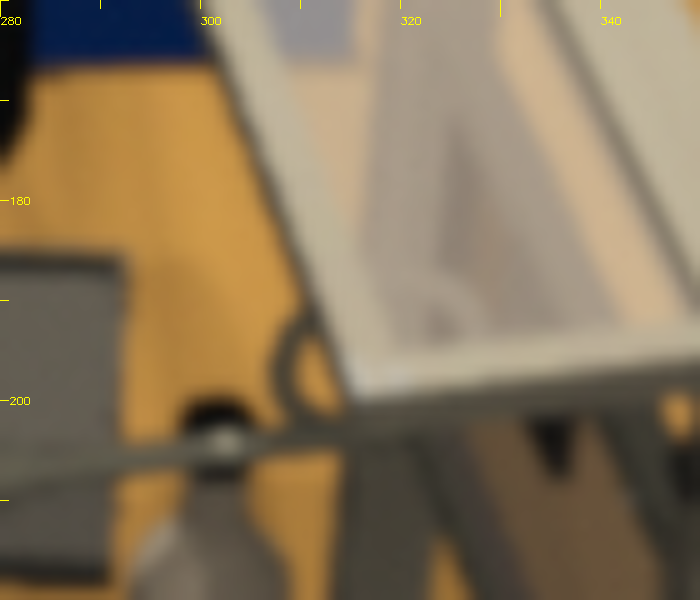

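The shaft sits just under the ring in the image, at its predicted place, with no contact force. I pull down in stages and read the force.

Run:
```python
from h import *
z0=robot.observe()["ft_force"][2]
for dz in(-.012,-.024,-.04,-.06,):
    robot.line_to(tcp_for(.002,0,dz),vel=.04); o=robot.observe(); print(dz,o["tool_pos"][2],o["ft_force"]-0,o["torque"],o["gripper_width"])
print(o["time"])
s=robot.grab_frame("side"); cv2.imwrite("pics/i.png",crop(s,275,160,70,75,8))
h=np.array(o["tool_pos"])
pole=lambda x,y:[*(h[:2]+RG@[x+.045,y]),h[2]-.060]
for n,x,y in(("bend",.095,0),("hook",.095,.022),("shaft",.03,0),("collar",-.008,0)): print(n,proj("side",pole(x,y)))
```

```text
-0.012 0.3357627892939018 [-0.84560966  0.85262899 -1.88147216] [-0.06816475  0.02472909 -0.03515036] 0.02477643965842037
-0.024 0.32375277732777097 [ 0.70422616  1.53918005 -1.25143229] [ 0.01888993 -0.13227442 -0.06704019] 0.02481243541730151
-0.04 0.3076574067598338 [ 0.29070062 -0.56430841 -0.99085981] [-0.01474694 -0.00163694 -0.03501981] 0.02489406130071564
-0.06 0.28772043335560027 [-0.00506181 -0.74369845 -1.44100851] [ 0.01057683 -0.05457576  0.01271112] 0.025048608271212906
28.0667
bend [319.25167256 218.45740482]
hook [317.14742415 212.79862506]
shaft [295.20744589 221.478537  ]
collar [280.94749598 223.27026098]
```

View pics/i.png

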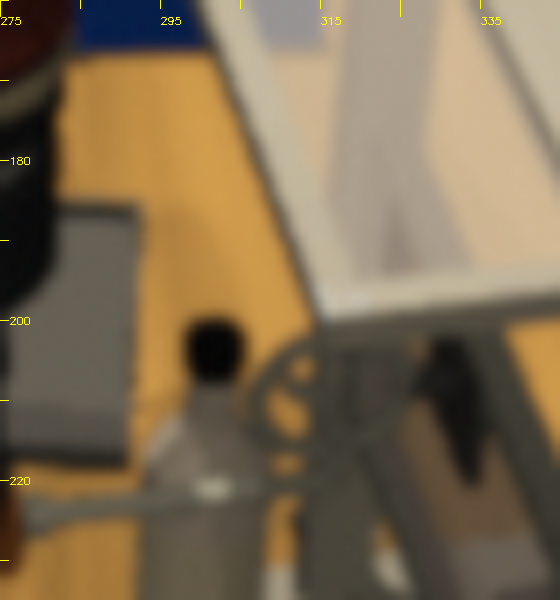

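The ring has come down with the hook: its left edge is now at (307,210.6), about 45 mm lower. The pole is still level. I continue to the stop.

Run:
```python
from h import *
for dz in(-.10,-.14): robot.line_to(tcp_for(.002,0,dz),vel=.05); print(robot.observe()["ft_force"])
print(robot.line_to(tcp_for(.002,0,-.175),vel=.02,guard=7)); o=robot.observe(); print(o["tool_pos"],o["ft_force"],o["time"])
robot.pause(.3)
s=robot.grab_frame("side"); cv2.imwrite("pics/j.png",crop(s,275,195,70,75,8))
h=np.array(o["tool_pos"])
pole=lambda x,y:[*(h[:2]+RG@[x+.045,y]),h[2]-.060]
for n,x,y in(("bend",.095,0),("hook",.095,.022),("shaft",.03,0),("collar",-.008,0)): print(n,proj("side",pole(x,y)))
r=RING.copy(); r[2]=.15; print("ring at stop: ctr,left",proj("side",r),proj("side",r-.026*np.array([.993,.119,0])))
```

```text
[ 0.23303704  0.08774157 -1.41069189]
[ 0.0768174   0.72882556 -1.03140943]
False
[0.49575622 0.0046703  0.1731275 ] [-0.12500649  0.39653211  3.03443478] 31.9167
bend [316.20323213 247.24555931]
hook [314.28872519 241.57020744]
shaft [293.84341299 250.29458334]
collar [280.5959668 252.1009733]
ring at stop: ctr,left [314.4590544  232.84620604] [305.47618121 234.01960104]
```

View pics/j.png

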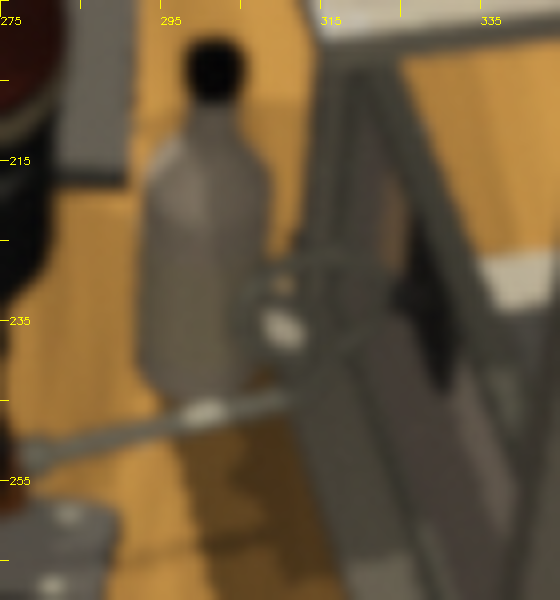

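```bash
cat >> h.py <<'E'
from scipy.spatial.transform import Rotation as Ro
def tcp_from_pivot(piv,rpy): return list(np.array(piv)-.060*Ro.from_euler('xyz',rpy,degrees=True).apply([0,0,1]))
E
python3 - <<'E'
from h import *
h=np.array([0.49575622,0.0046703,0.1731275])
def ax(x,th): return [*(h[:2]+RG@[(x+.045)*np.cos(th),0]),h[2]-.060+(x+.045)*np.sin(th)]
for u,v in((281.25,251.9),(295,248.8),(310,245.25)):
    r=[]
    for d in(0,2,4,6,8,10,12):
        P=np.array([proj("side",ax(x,np.radians(d))) for x in np.linspace(-.03,.095,60)]); r.append(round(v-np.interp(u,P[:,0],P[:,1]),2))
    print(u,r)
z=h[2]+.0175
dz=z-.060-RING[2]  # raise to free the prong
robot.line_to(tcp_for(.003,0,dz),vel=.03); print(robot.observe()["ft_force"])
print(robot.line_to(tcp_for(.003,-.08,dz),vel=.05,guard=3)); o=robot.observe(); print(o["tool_pos"],o["ft_force"],o["time"])
s=robot.grab_frame("side"); cv2.imwrite("pics/k.png",crop(s,275,195,70,75,8))
E
```

```text
281.25 [np.float64(-0.11), np.float64(0.2), np.float64(0.52), np.float64(0.84), np.float64(1.16), np.float64(1.49), np.float64(1.82)]
295 [np.float64(-1.34), np.float64(-0.7), np.float64(-0.07), np.float64(0.57), np.float64(1.22), np.float64(1.87), np.float64(2.53)]
310 [np.float64(-2.84), np.float64(-1.86), np.float64(-0.88), np.float64(0.11), np.float64(1.11), np.float64(2.12), np.float64(3.14)]
[-0.1267991   0.01903415 -2.52099629]
False
[ 0.50611762 -0.07439322  0.19060617] [ 0.04747324 -0.16566765 -1.37226014] 34.7583
```

Run:
```python
from h import *
p=np.array(robot.observe()["tool_pos"])
q=p.copy(); q[:2]+=RG@[-.115,0]; robot.line_to(list(q),vel=.12)
q[2]=.28; robot.line_to(list(q),vel=.15)
robot.move_pose([.36,.15,.28],[180,-5.5,178])
rpy=[180,-5.5,172.9]; a=np.array([.4208,.3441])
robot.move_pose(tcp_from_pivot([*a,.10],rpy),rpy); robot.pause(.3)
s=robot.grab_frame("side"); t=robot.grab_frame("top")
print(robot.line_to(tcp_from_pivot([*a,.0205],rpy),vel=.05,guard=4)); o=robot.observe(); print(o["tool_pos"],tcp_from_pivot([*a,.0205],rpy),o["ft_force"],o["time"])
h=cv2.imread  # pictures for the check
cv2.imwrite("pics/l.png",np.hstack([crop(s,210,160,130,100,3),crop(robot.grab_frame("side"),210,160,130,100,3)]))
```

```text
True
[0.42652613 0.34334108 0.08178968] [np.float64(0.42650664808018923), np.float64(0.3433891994069518), np.float64(0.08022377190203071)] [-0.58403911 -0.65174509  6.08519019] 40.4167
```

Run:
```python
from h import *
robot.set_gripper(.05); robot.pause(.3)
rpy=[180,-5.5,172.9]; a=np.array([.4208,.3441])
robot.line_to(tcp_from_pivot([*a,.14],rpy),vel=.1)
robot.move_pose([.36,.02,.30],[180,0,180]); robot.pause(.3); o=robot.observe(); print(o["time"],o["ft_force"])
t=robot.grab_frame("top"); s=robot.grab_frame("side")
cv2.imwrite("pics/m.png",np.hstack([crop(t,150,185,80,100,5),crop(s,290,170,80,100,5)]))
```

```text
44.075 [-0.55442561  0.52490663 -0.86807024]
```

View pics/m.png

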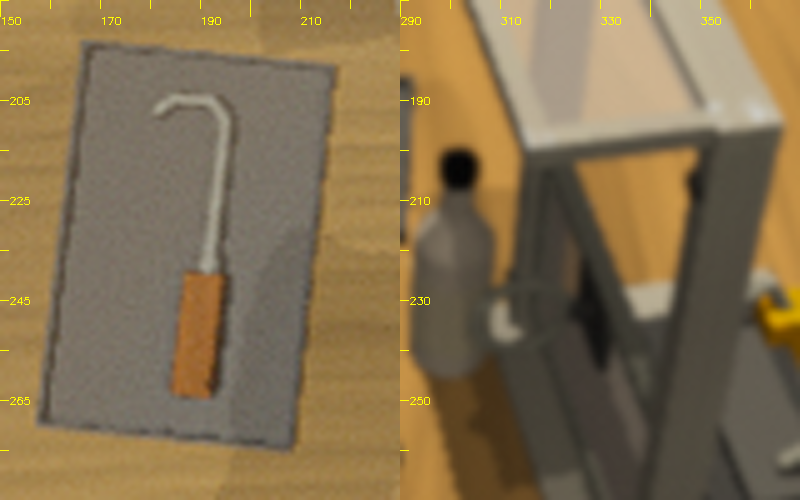

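The top view shows the pole lying wholly inside the tray, with its hook at (190,205) and handle end at (188,264). The side view shows the ring's left bar at about (306,234), which is the predicted place for the lower stop. I hand the job in.

```bash
python3 -c "
from plant import robot
robot.job_done()"
```

```text
the job is handed in; nothing more can be done
```

The job is done and handed in; I stopped at about 44 s of the 69 s allowed. `job_done` gives no verdict, so the checks below are my own.

- **What I did:** I drew the pole out of the sleeve by its shaft, laid it in the tray and took it again by the handle. I put the prong through the ring sideways and pulled the sash down in stages to its stop. Then I unhooked the pole, laid it back in the tray and let go.
- **Last checks:** The final pictures show the pole wholly inside the tray. The ring is within about 1 px of where it should be at the lower stop. The gripper is clear of everything, and the tool force is back to its no-load level.
- **Disagreements:**
  - At the stop the pole slipped in the fingers and tipped up by about 5.5°. I tilted the tool by the same amount to lay it level.
  - It touched the tray about 1.6 mm sooner than planned, with about 6 N on the tool. I let go there, so it settled at most a millimetre or two.
- **Not checked:** I judged that the pole lies flat from the top view only and did not measure its tilt. I took no final picture of most of the bystanders.

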